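# Tuck the cover strip under the lap plate of an amplifier chassis and hold it down

### The job

First clear the chassis deck: lift the nut driver out of its hole, stand it in the tool cup and let go of it. Then take the finned metal cover strip, tuck its plain long edge (the one farther from the fin) squarely under the loose lap plate without lifting the plate, until about 20 mm of the strip is covered along its whole length, and press the strip flat on the deck. Finish while still holding it there, pressed down firmly (around 10 N), and leave everything else where it is.

Things in the scene. Friction and masses are not known exactly. Their poses are not given: they have to be found in the camera images.
- chassis: White chassis fixed to the bench, block 190 (x) x 240 (y) x 30 mm. Origin: centre of underside; deck (top) at local z = 30 mm. Deck beyond local x = +5 is covered by the lap plate (free edge along y); the rest is open. Rail 18 mm high on the deck from x = +73. Driver hole at x = -25, y = 0: 9 mm wide, 25 deep, where the strip must lie. The strip comes in along +x.
- lap_plate (a joint): Hinge of the lap plate, rad: 0 = down as it should stay, growing as its free edge is lifted. The plate is loose (only its weight of 120 g holds it down); 0.06 rad counts as lifted.
- lap_edge (a point): Middle of the lower side of the lap plate's free edge. The plate is grey metal, 65 mm (chassis x) x 200 mm (chassis y) x 3 mm, hinged along its far side at chassis local x = +70 mm; its underside lies 9 mm above the deck (chassis local z = 39 mm).
- strip: Loose steel-grey metal strip, about 210 g, flat on the bench: leaf 90 (x) x 150 (y) x 4 mm with an upright grip fin. Origin: centre of the leaf's underside; z up. Fin 10 mm thick (x) x 60 long (y), centred at local x = -20, y = 0, from z = 4 to 44 mm. The plain long edge to tuck is at local x = +45 mm.
- strip_fin (a point): Middle of the top of the strip's fin.
- edge_left (a point): Lower corner of the strip's tucked edge, local (45, 75, 0) mm.
- edge_right (a point): Lower corner of the strip's tucked edge, local (45, -75, 0) mm.
- driver: Nut driver, 170 mm long, 70 g, standing upright in the hole of the chassis deck (its tip 5 mm above the bench, so 25 mm deep). Origin: its tip; local z runs up along its axis. Shaft 7 mm wide up to z = 80 mm, black round handle 26 mm wide from z = 90 to 160 mm (tapering to 20 mm at its top, z = 170 mm).
- driver_grip (a point): Point on the driver's axis inside the handle, 130 mm above its tip.
- cup: Dark steel round tool cup, fixed to the bench, empty. Origin: centre of its underside. 64 mm wide outside, 95 mm high, wall 4 mm, inner floor about 5 mm above the bench, open on top. The driver may lean on its rim.
- jar: Bystander: lidded amber glass jar, 60 mm wide, 85 mm high.
- speaker_cone: Bystander: dark loudspeaker unit, 100 mm wide, 46 mm high.
- reel: Bystander: small empty grey reel, 44 mm wide, 32 mm high.
- offcut: Bystander: plain aluminium plate 50 x 110 x 6 mm, no fin, flat on the bench.
- brush: Bystander: brush lying on the bench at the left.
- screw_tray: Bystander: grey divided screw tray 90 x 120 x 25 mm.
- spare_knob: Bystander: small aluminium knob, 32 mm wide, 20 mm high.

How it is judged (in metres and radians):
On the way, in this order (a step that is already met when the one before it is completed fails the run):
1. the nut driver stands in the tool cup, let go (horizontal distance between driver and cup below 0.032 m and z of driver in the frame of cup below 0.025 m and angle between driver's own z axis and vertical below 0.6 rad and contact force between the fingers and driver below 0.1 N and linear speed of driver below 0.05 m/s), for 0.2 s.
2. the strip's plain edge is under the lap plate, 10 to 32 mm deep at both ends, with the plate down (x of edge_left in the frame of chassis between 0.015 and 0.037 m and y of edge_left in the frame of chassis between -0.102 and 0.102 m and z of edge_left in the frame of chassis between 0.026 and 0.036 m and x of edge_right in the frame of chassis between 0.015 and 0.037 m and y of edge_right in the frame of chassis between -0.102 and 0.102 m and z of edge_right in the frame of chassis between 0.026 and 0.036 m and value of joint lap_plate below 0.03 rad), for 0.2 s.
At the end, for the whole second after the job is handed in: Driver stands in the cup, released (lean < 0.6 rad). Both corners of the strip's plain edge lie 10 to 32 mm under the lap plate and within 2.5 mm of the deck, strip level within 0.04 rad, plate down (< 0.03 rad), the gripper still pressing: over 5 N between strip and chassis (all of step 1 and all of step 2 and z of each of edge_left, edge_right in the frame of chassis below 0.0325 m and angle between strip's own z axis and vertical below 0.04 rad and contact force between strip and chassis above 5 N and contact force between the fingers and strip above 2 N and linear speed of strip below 0.02 m/s); the arm keeps its last pose, push and grip.
It fails at once if the lap plate was lifted (value of joint lap_plate above 0.06 rad).
It fails at once if a bystander was shifted by more than 30 mm (distance of any of jar, speaker_cone, reel, offcut, brush, screw_tray, spare_knob from where it was at the start of the episode above 0.03 m).
It also fails if it takes over 61 s, if anything falls off the work surface, if the arm or the gripper's body presses on something with over 40 N, if the wrist force passes 120 N, or if a joint passes its speed limit or range.

### The arm

A 6-joint arm with a two-finger parallel gripper is mounted at the origin on the work surface. World frame = base frame: x ahead of the robot, y to its left, z up, the work surface at z = 0. Lengths are in m, angles in degrees, forces in N, time in s.
With the tool pointing down it reaches from about 0.35 to 0.875 m from the base axis. Payload 4.2 kg.
Tool frame: the origin (TCP) lies at the very end of the fingers, on their centre line; the grasp point (between the pads) lies 19 mm behind it; z points along the fingers, y is the direction in which the jaws open and shut (so a half turn about z gives the same grasp; the last joint's range is limited). The gripper opens to 87 mm and grips with 3 to 60 N. Pads are 19 mm wide; open, the fingers measure 117 mm over their backs; the gripper's body (75 mm by 190 mm) begins 51 mm behind the grasp point.
Start: joints at [82.941, 22.042, 0.453, 0, -68.411, -14.817], TCP at [0.233, 0.58, 0.223] pointing down, gripper open.
Joint ranges: [-179.83, 179.83], [-69.29, 118.12], [-61.27, 80.66], [-181.25, 117.63], [-171.15, -9.14], [-177.46, 177.46]. Speed limits (degrees/s): [159.86, 159.86, 180, 180, 180, 180].

### API

Orientations are given as [roll, pitch, yaw] about the fixed x, y, z axes, in that order (R = Rz(yaw) Ry(pitch) Rx(roll)).
In Python, from workcell import ctrl, imaging gives the robot as it stands. The module is installed in compiled form; this text tells all that it offers.
- The arm moves only by the tool arm_command, never from a script. Its argument "plan" is a list of rows, each a list of 2 entries, a list of its own where there are three numbers: the shift along the tool's x, y, z each as a share of 0.75 m, from -1 to 1, then the turn about the tool's z as a share of 6 degrees, from -1 to 1. In form: [[[dx, dy, dz], yaw], ...]. A call has 1 to 5 rows; each row shifts and turns the commanded pose from where the row before left it, along the tool's axes as they then stand; what a row does not reach is not made up. A row lasts 1/10 s, in which the tool goes at most 50 mm and 8.59 degrees, less where a joint would pass 70% of its speed; a pose out of reach is approached as far as the arm can. A call with a number of a shift or a turn outside -1 to 1 is refused whole. A call with a gripper value outside its range is refused whole. "fingers" is the opening, from 0 (shut) to 1 (fully open), set as the call begins (left out, the last holds). The fingers move at their own pace and stop on an object; "grip_force" is the grip in N (left out, the last holds). Time passes only in rows, so rows that do not move let the fingers close. It gives the time, the measured TCP pose, the force and the opening at its end, in the units of the state.
- ctrl.observe(): the state, without advancing time (a new reading comes with each control period).
- imaging.read_camera(name): name is "scene" or "side" or "wrist"; returns the picture (420x560x3 uint8, red, green, blue); there is no depth.
- imaging.camera_model(name): a dict with "fx", "fy", "cx", "cy" (pixels), "D" ([k1, k2, p1, p2, k3] as OpenCV has them; the pictures are not rectified), "R" (3x3) and "t" (3): a world point X has camera coordinates R X + t. Camera axes: x right, y down, z forward; pixel columns grow to the right and rows downward; lengths in m; the calibration is good to about 2 mm. A picture is of the moment at which its call begins: read the wrist's pose just before it. camera_model takes no time and is no camera call; for the wrist camera it gives the pose at the moment of the call.
- ctrl.job_done(): hands the job in, once; it reports no verdict.
The state is a dict: "t": time; "qpos": joint angles; "qd": joint speeds; "effort": joint torques, N m; "eef_pos": TCP position; "tool_rot": TCP orientation; "force": force on the tool from outside, world axes, zero at the start; "ft_torque": the same for the moment, N m; "width": finger opening in m.
Only numpy, scipy, OpenCV 4.12 (cv2) and the standard library are available. Lean on these libraries where they do the work, as an engineer would, in place of code of your own. Each camera call takes 0.05 s, during which the arm holds its last target. There are 200 camera calls.

## Working session

There is one attempt and no reset: what is moved stays moved. The work goes in short steps, Python scripts to look and compute and a tool call to move; the robot and the scene stay as the last step left them, time stands still between calls to the robot, and variables do not carry over. Pictures are saved under pics/ and viewed, about 8 in all and at most 12, crops included, and the job is handed in when it is done.

Besides the shell and the picture viewer there is one more tool, called after "Request:" by a JSON object that holds its "name" and its "arguments". arm_command: Moves the arm, as the interface text tells. Its arguments: {"type":"object","properties":{"plan":{"type":"array"},"fingers":{"type":"number"},"grip_force":{"type":"number"}},"required":["plan"]}

```bash
mkdir -p pics
cat > h.py <<'E'
import numpy as np, cv2
from workcell import ctrl, imaging
def K(m): return np.array([[m['fx'],0,m['cx']],[0,m['fy'],m['cy']],[0,0,1.]])
def snap(n,f):
    m=imaging.camera_model(n); im=imaging.read_camera(n); cv2.imwrite('pics/'+f+'.png',im[:,:,::-1]); np.savez('pics/'+f+'.npz',**{k:np.array(v) for k,v in m.items()}); return im,m
def load(f):
    return dict(np.load('pics/'+f+'.npz'))
def proj(m,P):
    R=np.array(m['R']);t=np.array(m['t'],float)
    return cv2.projectPoints(np.array(P,float).reshape(-1,1,3),cv2.Rodrigues(R)[0],t,K(m),np.array(m['D'],float))[0].reshape(-1,2)
def back(m,px,z):
    R=np.array(m['R']);t=np.array(m['t'],float)
    u=cv2.undistortPoints(np.array(px,float).reshape(-1,1,2),K(m),np.array(m['D'],float)).reshape(-1,2)
    d=np.c_[u,np.ones(len(u))]@R; c=-R.T@t
    return c+d*((np.array(z)-c[2])/d[:,2])[:,None]
E
python3 - <<'E'
from h import *
for n in ['scene','side','wrist']:
    im,m=snap(n,n+'0'); print(n,-np.array(m['R']).T@m['t'],m['fx'],np.array(m['R'])[2])
s=ctrl.observe(); print(s)
a=cv2.imread('pics/scene0.png');b=cv2.imread('pics/side0.png');
E
```

```text
scene [1.17904503 0.68233974 0.6738975 ] 438.9093075018336 [-0.59985862 -0.57705035 -0.5542405 ]
side [0.20754808 0.61255596 0.89740876] 444.4987620555138 [ 0.34488467 -0.5238727  -0.77885297]
wrist [0.30530732 0.55157166 0.38493268] 326.93755978226767 [-0.26348738  0.10407789 -0.9590319 ]
{'t': 0.15, 'qpos': array([ 8.29397388e+01,  2.20815749e+01,  3.98822555e-01, -2.03162058e-02,
       -6.84111825e+01, -1.48152293e+01]), 'qd': array([ 0.0406376 , -0.06786219,  0.22995993,  0.16544447,  0.0580868 ,
        0.05964971]), 'effort': array([ 1.03079183e-04, -3.91051054e+01,  1.87587422e+01,  4.22236696e+00,
        1.23939090e-02, -1.36048943e-04]), 'eef_pos': array([0.23270207, 0.57958504, 0.22170892]), 'tool_rot': array([ 1.79904359e+02, -5.76862730e-03, -2.18829764e+01]), 'force': array([ 0.50802313,  0.61240185, -0.85438095]), 'ft_torque': array([-0.02478276, -0.0593681 ,  0.04257312]), 'width': 0.08683716724497029}
```

View pics/scene0.png

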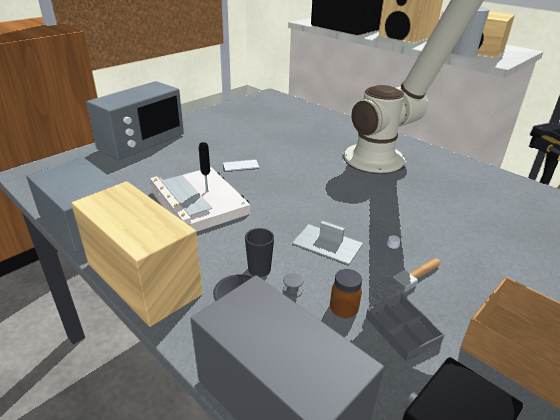

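View pics/side0.png

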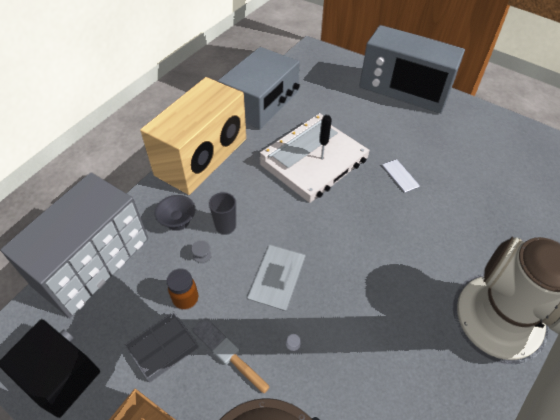

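The scene picture shows the chassis near (200,200) with the driver at (205,165), the cup at (259,252) and the strip at (328,243). In the side picture the chassis is near (315,155), the cup at (223,213) and the strip at (277,277). I'll enlarge both to pick corners.

Run:
```python
import cv2
a=cv2.imread('pics/side0.png')[100:320,140:400]; cv2.imwrite('pics/c1.png',cv2.resize(a,None,fx=3,fy=2.7,interpolation=cv2.INTER_CUBIC)[:600,:800])
a=cv2.imread('pics/scene0.png')[130:290,145:370]; cv2.imwrite('pics/c2.png',cv2.resize(a,None,fx=3.5,fy=3.5,interpolation=cv2.INTER_CUBIC))
```

```text
(no output)
```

View pics/c1.png

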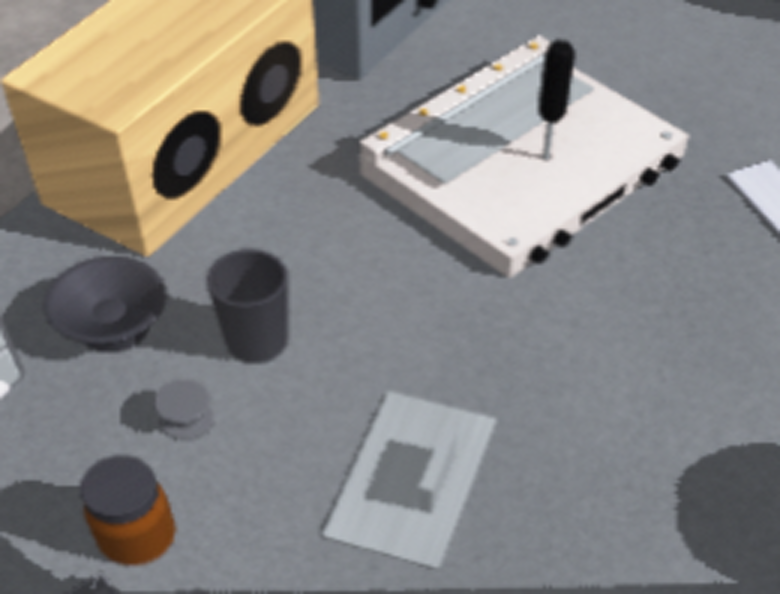

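View pics/c2.png

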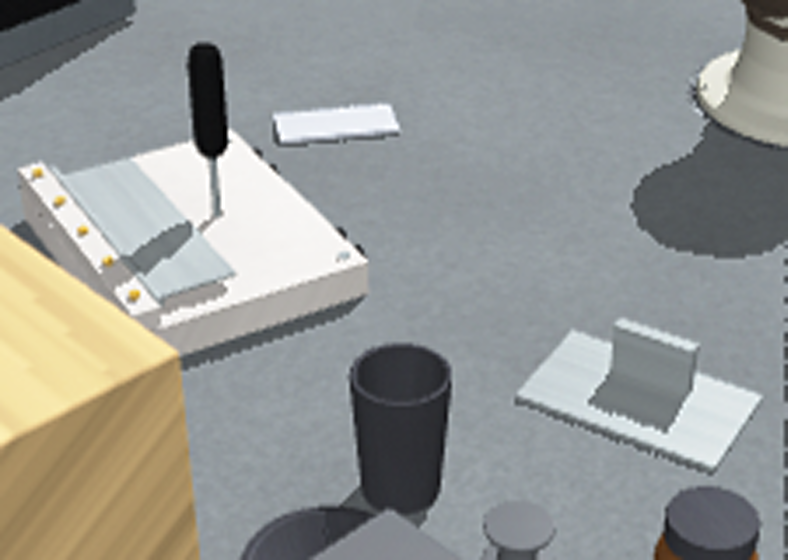

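Corner picks (crop pixels) are ready: the chassis deck, rail and plate corners, the strip leaf and fin, the cup rim, and the driver. I'll fit the poses over both views.

```bash
cat > fit.py <<'E'
from h import *
from scipy.optimize import least_squares
ms=load('side0');mc=load('scene0')
def c1(x,y): return (140+(x+.5)/3-.5,100+(y+.5)/2.7-.5)
def c2(x,y): return (145+(x+.5)/3.5-.5,130+(y+.5)/3.5-.5)
def T(p,P):
    c,s=np.cos(p[2]),np.sin(p[2]); P=np.array(P,float)/1000
    return P@np.array([[c,s,0],[-s,c,0],[0,0,1]])+[p[0],p[1],0]
def fit(obs,p0):
    A=[(P,c1(*q)) for P,v,q in obs if v==1];B=[(P,c2(*q)) for P,v,q in obs if v==2]
    def r(p):
        o=[]
        for m,S in((ms,A),(mc,B)):
            if S:o.append((proj(m,T(p,[x[0] for x in S]))-[x[1] for x in S]))
        return np.vstack(o)
    best=min((least_squares(lambda p:r(p).ravel(),[p0[0],p0[1],a],loss='soft_l1') for a in np.radians([-135,-45,45,135])),key=lambda q:q.cost)
    return best.x,r(best.x)
ch=[((-95,120,30),1,(509,264)),((-95,-120,30),1,(688,137)),((95,120,48),1,(361,145)),((95,-120,48),1,(540,36)),((5,100,42),1,(443,185)),((5,-100,42),1,(595,92)),((-25,0,30),1,(547,157)),
((-95,120,30),2,(367,262)),((95,-120,48),2,(20,168)),((5,100,42),2,(233,273)),((5,-100,42),2,(132,157)),((-25,0,30),2,(217,213))]
st=[((45,75,4),1,(323,537)),((45,-75,4),1,(390,391)),((-45,-75,4),1,(497,418)),((-45,75,4),1,(438,567)),
((45,75,4),2,(713,466)),((45,-75,4),2,(517,397)),((-45,-75,4),2,(575,332)),((-45,75,4),2,(762,398))]
for n,o in(('ch',ch),('st',st)):
    p,r=fit(o,back(ms,[c1(*o[0][2])],[0.02])[0]); print(n,p[:2],np.degrees(p[2])); print(r.round(1).tolist())
print('cup',back(ms,[c1(248,278)],[.095]),back(mc,[c2(401,374)],[.095]))
print('drv top',back(ms,[c1(562,44)],[.173]),back(mc,[c2(204,46)],[.173]))
print('jar',back(ms,[c1(120,480)],[.085]))
E
python3 fit.py
```

```text
ch [ 0.58802206 -0.18093408] -13.47649027322312
[[0.5, -1.9], [0.2, -0.0], [-0.5, -1.6], [0.2, -0.2], [0.7, -0.8], [0.1, -1.2], [-0.3, 0.3], [0.7, 0.6], [-0.3, 0.4], [1.1, 0.7], [0.5, 0.6], [0.5, 1.1]]
st [0.47435224 0.18458609] 14.463162102796968
[[-0.1, -0.6], [-0.2, -0.1], [0.2, 0.2], [0.3, 0.5], [0.4, 1.0], [-0.4, -0.3], [-0.6, -0.0], [0.3, -0.2]]
cup [[0.65832258 0.13725004 0.095     ]] [[0.6590068  0.13518462 0.095     ]]
drv top [[ 0.56612941 -0.18166515  0.173     ]] [[ 0.55737918 -0.18561796  0.173     ]]
jar [[0.61690975 0.33966677 0.085     ]]
```

Request:
{"name": "arm_command", "arguments": {"plan": [[[0,0,-0.01],1],[[0,0,-0.01],1],[[0,0,0],1],[[0,0,0],1],[[0,0,0],1]], "fingers": 1}}

```text
t: 0.65
eef_pos: [0.2327, 0.5798, 0.2372]
tool_rot: [180.0, -0.0, -52.1]
force: [0.3, 0.2, -0.7]
width: 0.087
```

Request:
{"name": "arm_command", "arguments": {"plan": [[[0,0,0],1],[[0,0,0],1],[[0,0,0],1],[[0,0,0],1],[[0,0,0],1]]}}

```text
t: 1.15
eef_pos: [0.2327, 0.5798, 0.2371]
tool_rot: [180.0, -0.0, -82.1]
force: [0.2, -0.4, -0.2]
width: 0.087
```

Request:
{"name": "arm_command", "arguments": {"plan": [[[0,0,0],1],[[0,0,0],1],[[0,0,0],1],[[0,0,0],0.6],[[0,0,0],0]]}}

```text
t: 1.65
eef_pos: [0.2328, 0.5798, 0.2371]
tool_rot: [180.0, -0.0, -103.5]
force: [-0.3, 0.7, -0.8]
width: 0.0875
```

```bash
cat >> h.py <<'E'
def delta(x,y,z,yaw):
    s=ctrl.observe(); p=np.array(s['eef_pos']); w=np.radians(s['tool_rot'][2])
    d=np.array([x,y,z])-p
    tx=np.array([np.cos(w),np.sin(w),0]);ty=np.array([np.sin(w),-np.cos(w),0])
    print('t',round(s['t'],2),'p',p.round(4),'rot',np.round(s['tool_rot'],2),'F',np.round(s['force'],1),'w',round(s['width'],4),'q',np.round(s['qpos'],0))
    print('total share x,y,z',(np.array([d@tx,d@ty,-d[2]])/.75).round(4),'yaw rows',round(((s['tool_rot'][2]-yaw+180)%360-180)/6,3))
E
python3 - <<'E'
from h import *
delta(.5637,-.1751,.238,-103.5)
from fit import c1
print(back(load('side0'),[c1(145,255),c1(320,105),c1(40,208),(65,310),(148,238)],[0]*5))
E
```

```text
t 1.65 p [0.2328 0.5798 0.2371] rot [ 1.7999e+02 -5.0000e-02 -1.0347e+02] F [-0.3  0.7 -0.8] w 0.0875 q [ 83.  22.   2.  -0. -70. -96.]
total share x,y,z [ 0.876  -0.6636 -0.0012] yaw rows 0.005
ch [ 0.58802206 -0.18093408] -13.47649027322312
[[0.5, -1.9], [0.2, -0.0], [-0.5, -1.6], [0.2, -0.2], [0.7, -0.8], [0.1, -1.2], [-0.3, 0.3], [0.7, 0.6], [-0.3, 0.4], [1.1, 0.7], [0.5, 0.6], [0.5, 1.1]]
st [0.47435224 0.18458609] 14.463162102796968
[[-0.1, -0.6], [-0.2, -0.1], [0.2, 0.2], [0.3, 0.5], [0.4, 1.0], [-0.4, -0.3], [-0.6, -0.0], [0.3, -0.2]]
cup [[0.65832258 0.13725004 0.095     ]] [[0.6590068  0.13518462 0.095     ]]
drv top [[ 0.56612941 -0.18166515  0.173     ]] [[ 0.55737918 -0.18561796  0.173     ]]
jar [[0.61690975 0.33966677 0.085     ]]
[[ 0.805258    0.10820561  0.        ]
 [ 0.80025548 -0.15016904  0.        ]
 [ 0.92679344  0.1137706   0.        ]
 [ 0.82045026  0.52163464  0.        ]
 [ 0.79702852  0.27099589  0.        ]]
```

Request:
{"name": "arm_command", "arguments": {"plan": [[[0.0438,-0.0332,0],0],[[0.0438,-0.0332,0],0],[[0.0438,-0.0332,0],0],[[0.0438,-0.0332,0],0],[[0.0438,-0.0332,0],0]]}}

```text
t: 2.15
eef_pos: [0.316, 0.3896, 0.2375]
tool_rot: [-180.0, -0.0, -103.4]
force: [1.2, -0.0, 0.7]
width: 0.0871
```

Request:
{"name": "arm_command", "arguments": {"plan": [[[0.0438,-0.0332,0],0],[[0.0438,-0.0332,0],0],[[0.0438,-0.0332,0],0],[[0.0438,-0.0332,0],0],[[0.0438,-0.0332,0],0]]}}

```text
t: 2.65
eef_pos: [0.3987, 0.2009, 0.2377]
tool_rot: [-180.0, 0.0, -103.4]
force: [0.7, 0.2, 0.0]
width: 0.087
```

Request:
{"name": "arm_command", "arguments": {"plan": [[[0.0438,-0.0332,0],0],[[0.0438,-0.0332,0],0],[[0.0438,-0.0332,0],0],[[0.0438,-0.0332,0],0],[[0.0438,-0.0332,0],0]]}}

```text
t: 3.15
eef_pos: [0.4815, 0.0121, 0.2377]
tool_rot: [-180.0, 0.0, -103.4]
force: [1.1, -0.7, 0.3]
width: 0.0872
```

Request:
{"name": "arm_command", "arguments": {"plan": [[[0.0438,-0.0332,0],0],[[0.0438,-0.0332,0],0],[[0.0438,-0.0332,0],0],[[0.0438,-0.0332,0],0],[[0.0438,-0.0332,0],0]]}}

```text
t: 3.65
eef_pos: [0.5644, -0.1767, 0.2374]
tool_rot: [180.0, 0.0, -103.4]
force: [1.2, 0.9, -0.8]
width: 0.0871
```

Run:
```python
from h import *
delta(.5637,-.1751,.116,-103.5)
im,m=snap('wrist','w1')
def T(x,y,z,a=np.radians(-13.48)): return [.588+x*np.cos(a)-y*np.sin(a),-.181+x*np.sin(a)+y*np.cos(a),z]
P=[T(-.025,0,.175),T(-.025,0,.03),T(.005,.1,.042),T(.005,-.1,.042),T(-.095,.12,.03),T(-.095,-.12,.03),T(.073,.12,.048),T(.073,-.12,.048)]
q=proj(m,P);print(q.round(0))
b=im[:,:,::-1].copy()
for p in q: cv2.drawMarker(b,tuple(int(v) for v in p),(0,0,255),0,10)
cv2.imwrite('pics/w1m.png',b)
```

```text
t 3.65 p [ 0.5644 -0.1767  0.2374] rot [ 179.99    0.   -103.39] F [ 1.2  0.9 -0.8] w 0.0871 q [ -2.  18.  -3.  -0. -69. -12.]
total share x,y,z [-0.0018  0.0014  0.1619] yaw rows 0.018
[[284. 222.]
 [283. 181.]
 [258. 264.]
 [254.  89.]
 [338. 274.]
 [349.  71.]
 [202. 281.]
 [187.  69.]]
```

View pics/w1m.png

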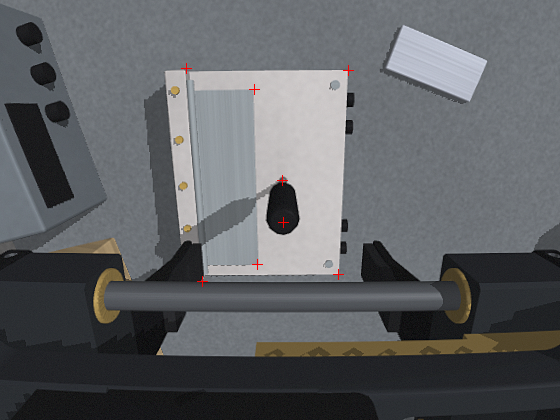

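The overlay agrees with the picture to 2–4 px: hole at (283,181), plate edge at (256,89–264), handle top at (283,222). I'll descend onto the driver and grip it.

Request:
{"name": "arm_command", "arguments": {"plan": [[[-0.0018,0.0014,0.0324],0],[[0,0,0.0324],0],[[0,0,0.0324],0],[[0,0,0.0324],0],[[0,0,0.0324],0]]}}

```text
t: 4.2
eef_pos: [0.5632, -0.1734, 0.115]
tool_rot: [180.0, -0.0, -103.4]
force: [1.1, -0.9, -0.5]
width: 0.0871
```

Request:
{"name": "arm_command", "arguments": {"plan": [[[0,0,0],0],[[0,0,0],0],[[0,0,0],0],[[0,0,0],0],[[0,0,0],0]], "fingers": 0, "grip_force": 20}}

```text
t: 4.7
eef_pos: [0.5639, -0.1734, 0.1173]
tool_rot: [-179.9, 0.0, -103.5]
force: [-0.1, 0.5, -0.1]
width: 0.0549
```

Request:
{"name": "arm_command", "arguments": {"plan": [[[0,0,0],0],[[0,0,0],0],[[0,0,0],0],[[0,0,0],0],[[0,0,0],0]]}}

```text
t: 5.2
eef_pos: [0.5635, -0.1735, 0.1161]
tool_rot: [-180.0, -0.0, -103.5]
force: [0.2, 0.5, 0.0]
width: 0.0256
```

Request:
{"name": "arm_command", "arguments": {"plan": [[[0,0,0],0],[[0,0,0],0],[[0,0,-0.01],0],[[0,0,-0.02],0],[[0,0,-0.03],0]]}}

```text
t: 5.7
eef_pos: [0.5623, -0.1732, 0.1606]
tool_rot: [179.8, -0.0, -103.5]
force: [0.4, 1.3, -0.7]
width: 0.0255
```

Request:
{"name": "arm_command", "arguments": {"plan": [[[0,0,-0.035],0],[[0,0,-0.035],0],[[0,0,-0.03],0],[[0,0,-0.01],0],[[0,0,0],0]]}}

```text
t: 6.2
eef_pos: [0.5635, -0.1733, 0.2447]
tool_rot: [-179.9, 0.0, -103.5]
force: [0.1, 0.1, -0.8]
width: 0.0258
```

Run:
```python
from h import *
delta(.6585,.1362,.241,-103.5)
```

```text
t 6.2 p [ 0.5635 -0.1733  0.2447] rot [-1.7989e+02  4.0000e-02 -1.0348e+02] F [ 0.1  0.1 -0.8] w 0.0258 q [ -1.  18.  -3.  -0. -69. -12.]
total share x,y,z [-0.4309 -0.027   0.0049] yaw rows 0.004
```

Request:
{"name": "arm_command", "arguments": {"plan": [[[-0.03,-0.0027,0],0],[[-0.041,-0.0027,0],0],[[-0.05,-0.0027,0],0],[[-0.05,-0.0027,0],0],[[-0.05,-0.0027,0],0]]}}

```text
t: 6.7
eef_pos: [0.611, -0.0133, 0.2415]
tool_rot: [179.8, -0.1, -103.5]
force: [0.1, -0.3, 0.4]
width: 0.0254
```

Request:
{"name": "arm_command", "arguments": {"plan": [[[-0.05,-0.0027,0],0],[[-0.05,-0.0027,0],0],[[-0.05,-0.0027,0],0],[[-0.04,-0.0027,0],0],[[-0.02,-0.0027,0],0]]}}

```text
t: 7.2
eef_pos: [0.6578, 0.1385, 0.2408]
tool_rot: [179.8, -0.1, -103.4]
force: [-0.0, -0.1, -0.8]
width: 0.0256
```

Request:
{"name": "arm_command", "arguments": {"plan": [[[0,0,0],0],[[0,0,0],0]]}}

```text
t: 7.4
eef_pos: [0.6577, 0.1356, 0.2423]
tool_rot: [179.9, -0.1, -103.5]
force: [0.1, 0.3, -1.6]
width: 0.0257
```

Run:
```python
from h import *
delta(.6585,.1362,.121,-103.5)
im,m=snap('scene','s2'); p=np.array(ctrl.observe()['eef_pos'])
print(proj(m,[[p[0],p[1],p[2]-.111],[.6585,.1362,.095]]))
a=im[130:310,180:350,::-1]; b=snap('side','s3')[0][100:280,150:320,::-1]
cv2.imwrite('pics/s23.png',cv2.resize(np.hstack([a,b]),None,fx=2.3,fy=2.3,interpolation=cv2.INTER_CUBIC))
```

```text
t 7.4 p [0.6577 0.1356 0.2423] rot [ 1.7987e+02 -9.0000e-02 -1.0349e+02] F [ 0.1  0.3 -1.6] w 0.0257 q [ 25.  26.  10.  -0. -74. -39.]
total share x,y,z [-0.0011 -0.0008  0.1618] yaw rows 0.002
[[259.5715075  222.38302445]
 [259.70853574 236.6072949 ]]
```

View pics/s23.png

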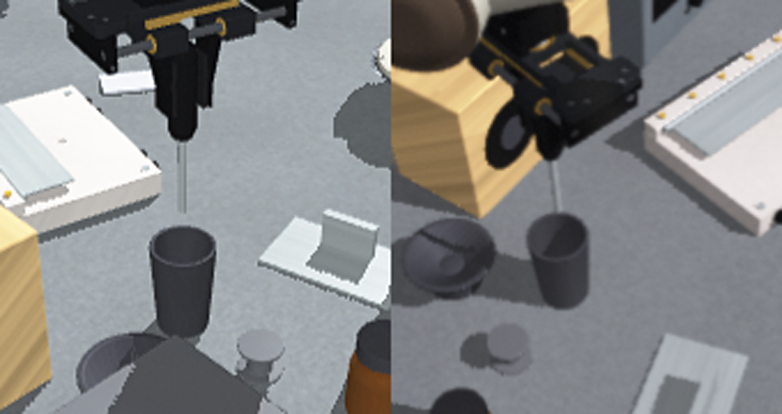

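In the left (scene) half, the driver tip is at crop (182,212), which is image (259,222). That is exactly as predicted, and it hangs straight over the cup centre. I'll lower and release.

Request:
{"name": "arm_command", "arguments": {"plan": [[[-0.001,-0.001,0.02],0],[[0,0,0.03],0],[[0,0,0.03],0],[[0,0,0.03],0],[[0,0,0.03],0]]}}

```text
t: 8.0
eef_pos: [0.659, 0.1352, 0.1382]
tool_rot: [-180.0, 0.0, -103.6]
force: [0.3, 0.8, -0.7]
width: 0.0255
```

Request:
{"name": "arm_command", "arguments": {"plan": [[[0,0,0.015],0],[[0,0,0.006],0],[[0,0,0],0],[[0,0,0],0]]}}

```text
t: 8.4
eef_pos: [0.6601, 0.1367, 0.1242]
tool_rot: [-179.9, 0.1, -103.5]
force: [-0.1, -0.4, -0.5]
width: 0.026
```

Request:
{"name": "arm_command", "arguments": {"plan": [[[0,0,0],0],[[0,0,0],0],[[0,0,0],0],[[0,0,0],0],[[0,0,0],0]], "fingers": 1}}

```text
t: 8.9
eef_pos: [0.6593, 0.1368, 0.123]
tool_rot: [-180.0, 0.0, -103.5]
force: [-0.7, -0.4, 0.5]
width: 0.0574
```

Request:
{"name": "arm_command", "arguments": {"plan": [[[0,0,0],0],[[0,0,0],0],[[0,0,0],0],[[0,0,0],0],[[0,0,0],0]]}}

```text
t: 9.4
eef_pos: [0.6592, 0.1368, 0.1228]
tool_rot: [180.0, -0.0, -103.5]
force: [0.2, 0.3, -0.2]
width: 0.0863
```

Run:
```python
from h import *
delta(.6585,.1362,.24,-103.5)
im,m=snap('scene','s4')
a=im[130:310,180:350,::-1]; b=snap('side','s5')[0][100:280,150:320,::-1]
cv2.imwrite('pics/s45.png',cv2.resize(np.hstack([a,b]),None,fx=2.3,fy=2.3,interpolation=cv2.INTER_CUBIC))
```

```text
t 9.4 p [0.6592 0.1368 0.1228] rot [ 180.     -0.   -103.47] F [ 0.2  0.3 -0.2] w 0.0863 q [ 25.  31.   0.   0. -59. -39.]
total share x,y,z [ 0.001   0.0008 -0.1563] yaw rows 0.004
```

View pics/s45.png

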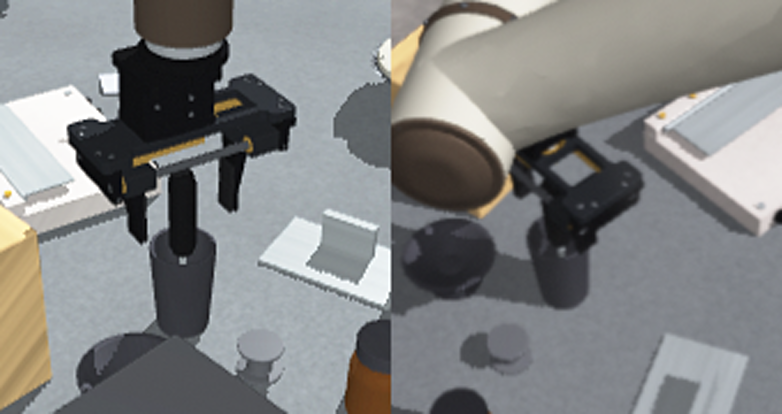

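The driver stands nearly upright in the cup (crop (183,215)) between the open fingers. I'll raise clear, then turn for the strip.

Request:
{"name": "arm_command", "arguments": {"plan": [[[0,0,-0.02],0],[[0,0,-0.03],0],[[0,0,-0.035],0],[[0,0,-0.035],0],[[0,0,-0.035],0]]}}

```text
t: 10.0
eef_pos: [0.6591, 0.1367, 0.2402]
tool_rot: [-180.0, 0.0, -103.5]
force: [1.0, 0.1, -0.3]
width: 0.0869
```

Request:
{"name": "arm_command", "arguments": {"plan": [[[0,0,0],-0.93],[[0,0,0],-0.93],[[0,0,0],-0.93],[[0,0,0],-0.93],[[0,0,0],-0.94]]}}

```text
t: 10.5
eef_pos: [0.6592, 0.1368, 0.239]
tool_rot: [180.0, 0.0, -75.3]
force: [0.2, -0.1, -0.3]
width: 0.0872
```

Run:
```python
from h import *
delta(.455,.1796,.16,-75.54)
```

```text
t 10.5 p [0.6592 0.1368 0.239 ] rot [180.     0.   -75.28] F [ 0.2 -0.1 -0.3] w 0.0872 q [ 25.  26.  10.  -0. -73. -11.]
total share x,y,z [-0.1244  0.2488  0.1054] yaw rows 0.043
```

Request:
{"name": "arm_command", "arguments": {"plan": [[[-0.02,0.0415,0],0],[[-0.02,0.0415,0],0],[[-0.02,0.0415,0],0],[[-0.02,0.0415,0.035],0],[[-0.022,0.0415,0.035],0]]}}

```text
t: 11.0
eef_pos: [0.4885, 0.1722, 0.1869]
tool_rot: [-179.8, 0.1, -75.5]
force: [0.5, 0.4, -0.8]
width: 0.0869
```

Request:
{"name": "arm_command", "arguments": {"plan": [[[-0.022,0.0415,0.035],0.043],[[0,0,0],0]]}}

```text
t: 11.2
eef_pos: [0.4484, 0.1776, 0.1564]
tool_rot: [179.4, -0.2, -75.7]
force: [-0.6, -0.4, -0.6]
width: 0.0872
```

Run:
```python
from h import *
delta(.455,.1796,.025,-75.54)
im,m=snap('wrist','w2')
def T(x,y,z,a=np.radians(14.46)): return [.4744+x*np.cos(a)-y*np.sin(a),.1846+x*np.sin(a)+y*np.cos(a),z]
P=[T(.045,.075,.004),T(.045,-.075,.004),T(-.045,-.075,.004),T(-.045,.075,.004),T(-.015,.03,.044),T(-.015,-.03,.044),T(-.025,-.03,.044),T(-.025,.03,.044)]
q=proj(m,P);print(q.round(0).tolist())
b=cv2.resize(im[:,:,::-1],None,fx=1.42,fy=1.42,interpolation=cv2.INTER_CUBIC)
for p in q: cv2.drawMarker(b,tuple(int(v*1.42+.2) for v in p),(0,0,255),0,8)
cv2.imwrite('pics/w2m.png',b)
```

```text
t 11.2 p [0.4484 0.1776 0.1564] rot [ 1.7938e+02 -1.6000e-01 -7.5700e+01] F [-0.6 -0.4 -0.6] w 0.0872 q [ 41.  12. -24.  -0. -54. -26.]
total share x,y,z [-0.0003 -0.0092  0.1752] yaw rows -0.027
[[213.0, 261.0], [203.0, 115.0], [300.0, 114.0], [298.0, 261.0], [268.0, 235.0], [267.0, 169.0], [279.0, 169.0], [279.0, 235.0]]
```

View pics/w2m.png

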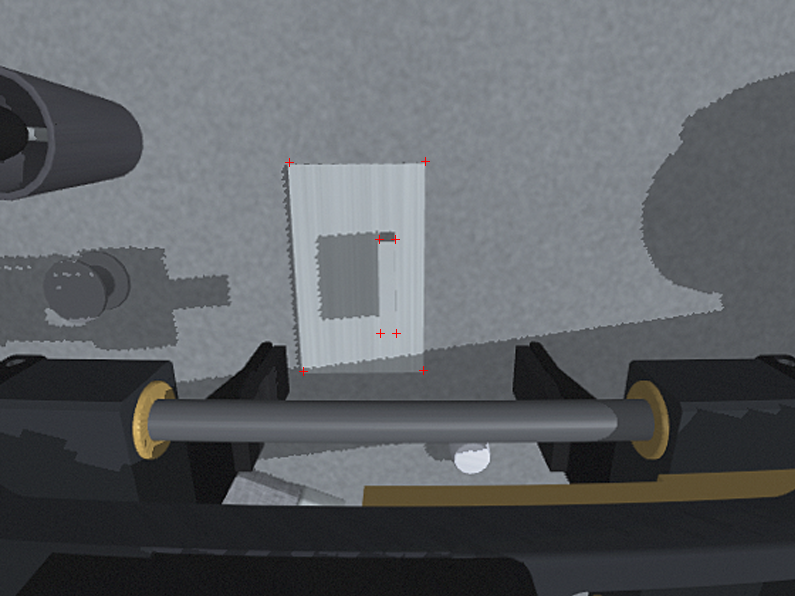

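The leaf corners match the picture to about 1 px: (289,163), (425,161), (303,371) and (423,371) in the enlarged image. I'll descend around the fin.

Request:
{"name": "arm_command", "arguments": {"plan": [[[0,0,0],0],[[0,0,0],0]]}}

```text
t: 11.45
eef_pos: [0.4567, 0.1808, 0.1614]
tool_rot: [-179.8, 0.1, -75.8]
force: [-0.2, -0.1, 0.9]
width: 0.0867
```

Run:
```python
from h import *
delta(.455,.1796,.014,-75.54)
```

```text
t 11.45 p [0.4567 0.1808 0.1614] rot [-1.7984e+02  5.0000e-02 -7.5790e+01] F [-0.2 -0.1  0.9] w 0.0867 q [ 41.  12. -23.   0. -54. -26.]
total share x,y,z [0.001  0.0026 0.1965] yaw rows -0.042
```

Request:
{"name": "arm_command", "arguments": {"plan": [[[0.001,0.0026,0.03],-0.04],[[0,0,0.04],0],[[0,0,0.04],0],[[0,0,0.04],0],[[0,0,0.03],0]]}}

```text
t: 11.95
eef_pos: [0.4545, 0.179, 0.0242]
tool_rot: [-180.0, 0.0, -75.6]
force: [-0.0, -0.0, 0.4]
width: 0.0868
```

Request:
{"name": "arm_command", "arguments": {"plan": [[[0,0,0.0165],0],[[0,0,0],0],[[0,0,0],0],[[0,0,0],0]]}}

```text
t: 12.35
eef_pos: [0.4547, 0.1795, 0.014]
tool_rot: [-179.9, 0.1, -75.5]
force: [0.5, 0.4, -0.5]
width: 0.0868
```

Request:
{"name": "arm_command", "arguments": {"plan": [[[0,0,0],0],[[0,0,0],0],[[0,0,0],0],[[0,0,0],0],[[0,0,0],0]], "fingers": 0, "grip_force": 50}}

```text
t: 12.85
eef_pos: [0.4535, 0.1789, 0.013]
tool_rot: [-180.0, 0.0, -75.5]
force: [0.4, -0.7, 0.4]
width: 0.0548
```

Request:
{"name": "arm_command", "arguments": {"plan": [[[0,0,0],0],[[0,0,0],0],[[0,0,0],0],[[0,0,0],0],[[0,0,0],0]]}}

```text
t: 13.35
eef_pos: [0.4534, 0.1789, 0.0129]
tool_rot: [180.0, -0.0, -75.5]
force: [-0.5, -0.7, -0.8]
width: 0.015
```

Request:
{"name": "arm_command", "arguments": {"plan": [[[0,0,0],0],[[0,0,0],0],[[0,0,0],0],[[0,0,0],0],[[0,0,0],0]]}}

```text
t: 13.85
eef_pos: [0.4536, 0.179, 0.013]
tool_rot: [-180.0, 0.0, -75.5]
force: [0.3, -0.2, 0.3]
width: 0.0092
```

Run:
```python
from h import *
delta(.455,.1796,.014,-75.54)
```

```text
t 13.85 p [0.4536 0.179  0.013 ] rot [-1.7998e+02  1.0000e-02 -7.5530e+01] F [ 0.3 -0.2  0.3] w 0.0092 q [ 41.  24. -33.   0. -33. -26.]
total share x,y,z [-0.0003 -0.002  -0.0014] yaw rows 0.002
```

Request:
{"name": "arm_command", "arguments": {"plan": [[[0,0,-0.01],0],[[0,0,-0.02],0],[[0,0,-0.03],0],[[0,0,-0.03],0],[[0,0,-0.02],0]]}}

```text
t: 14.35
eef_pos: [0.4534, 0.1789, 0.0971]
tool_rot: [-180.0, 0.0, -75.5]
force: [-0.5, -0.0, -1.8]
width: 0.0102
```

Request:
{"name": "arm_command", "arguments": {"plan": [[[0,0,0],0.7],[[0,0,0],0.8],[[0,0,0],0.8],[[0,0,0],0.8],[[0,0,0],0.8]]}}

```text
t: 14.85
eef_pos: [0.4528, 0.1784, 0.0955]
tool_rot: [179.9, -0.0, -99.1]
force: [-1.0, 0.5, -2.0]
width: 0.0095
```

Request:
{"name": "arm_command", "arguments": {"plan": [[[0,0,0],0.76],[[0,0,0],0],[[0,0,0],0]]}}

```text
t: 15.15
eef_pos: [0.4531, 0.1787, 0.0955]
tool_rot: [180.0, -0.0, -103.4]
force: [-0.6, -0.1, -2.2]
width: 0.0099
```

Run:
```python
from h import *
delta(.5102,-.1624,.090,-103.48)
```

```text
t 15.15 p [0.4531 0.1787 0.0955] rot [ 1.7998e+02 -2.0000e-02 -1.0341e+02] F [-0.6 -0.1 -2.2] w 0.0099 q [ 41.  17. -28.  -0. -45. -54.]
total share x,y,z [ 0.4247 -0.1795  0.0073] yaw rows 0.012
```

Request:
{"name": "arm_command", "arguments": {"plan": [[[0.025,-0.01,0],0.01],[[0.04,-0.017,0],0],[[0.05,-0.021,0],0],[[0.05,-0.021,0],0],[[0.05,-0.021,0],0]]}}

```text
t: 15.65
eef_pos: [0.4812, 0.0049, 0.0956]
tool_rot: [180.0, -0.0, -103.4]
force: [0.4, 1.4, -1.6]
width: 0.0098
```

Request:
{"name": "arm_command", "arguments": {"plan": [[[0.05,-0.021,0],0],[[0.05,-0.021,0],0],[[0.05,-0.021,0],0],[[0.04,-0.017,0],0],[[0.02,-0.01,0],0]]}}

```text
t: 16.15
eef_pos: [0.5098, -0.1651, 0.0953]
tool_rot: [180.0, -0.0, -103.6]
force: [-0.4, 0.9, -1.8]
width: 0.0096
```

Request:
{"name": "arm_command", "arguments": {"plan": [[[0,0,0],0],[[0,0,0],0],[[0,0,0],0]]}}

```text
t: 16.45
eef_pos: [0.5097, -0.1619, 0.0954]
tool_rot: [180.0, 0.0, -103.5]
force: [0.6, 0.4, -1.9]
width: 0.01
```

```bash
cat > chk.py <<'E'
from h import *
import sys
from fit import T
def frame(dz=.013):
    s=ctrl.observe();p=np.array(s['eef_pos']);a=np.radians(s['tool_rot'][2]+90)  # strip yaw
    return np.array([p[0]+.02*np.cos(a),p[1]+.02*np.sin(a),a]),p[2]-dz
def local(q,z):
    c=np.array([.588,-.181,np.radians(-13.48)])
    w=T(q,[(45,75,0),(45,-75,0)])-[c[0],c[1],0]
    R=np.array([[np.cos(c[2]),-np.sin(c[2])],[np.sin(c[2]),np.cos(c[2])]])
    print('edge L,R chassis xy mm',(w[:,:2]@R*1000).round(1).tolist(),'underside z mm',round(z*1000,1))
E
python3 - <<'E' | grep -v '\[\[' | grep -v -E '^(ch|st|cup|drv|jar)'
from chk import *
sp,z=frame(); 
delta(.5102,-.1624,.046,-103.48)
local(sp,z)
im,m=snap('wrist','w3'); b=cv2.resize(im[:,:,::-1],None,fx=1.42,fy=1.42,interpolation=cv2.INTER_CUBIC)
L=[(45,75,4),(45,-75,4),(-45,-75,4),(-45,75,4),(-15,-30,44),(-25,-30,44)]
q=list(proj(m,T(sp,L)+[0,0,z]))
c=[.588,-.181,np.radians(-13.48)]
q+=list(proj(m,T(c,[(5,100,42),(5,-100,42),(-95,120,30),(-95,-120,30),(-25,0,30)])))
for p in q: cv2.drawMarker(b,tuple(int(v*1.42+.2) for v in p),(0,0,255),0,8)
cv2.imwrite('pics/w3m.png',b)
E
```

```text
t 16.45 p [ 0.5097 -0.1619  0.0954] rot [ 1.7997e+02  1.0000e-02 -1.0348e+02] F [ 0.6  0.4 -1.9] w 0.01 q [ -0.  21. -22.  -0. -47. -13.]
total share x,y,z [ 0.0005 -0.0008  0.0658] yaw rows -0.001
```

View pics/w3m.png

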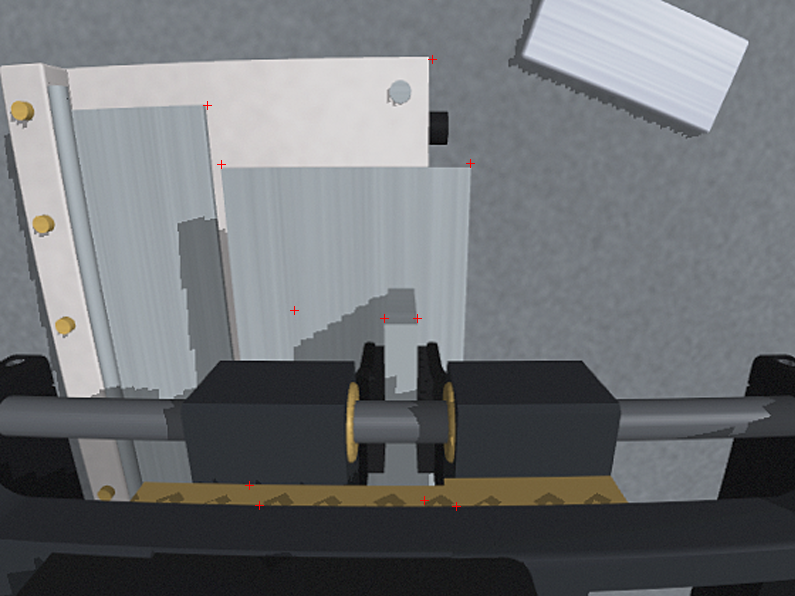

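The strip edge (221–239 column) lies parallel to the plate's free edge, about 20 mm before it. Markers agree with the picture within 2 px. I'll go down to just above the deck.

Request:
{"name": "arm_command", "arguments": {"plan": [[[0.0005,-0.001,0.015],0],[[0,0,0.02],0],[[0,0,0.015],0],[[0,0,0.01],0],[[0,0,0.005],0]]}}

```text
t: 17.0
eef_pos: [0.5102, -0.1629, 0.0455]
tool_rot: [179.9, -0.0, -103.5]
force: [-0.2, 0.1, -1.4]
width: 0.01
```

Request:
{"name": "arm_command", "arguments": {"plan": [[[0,0,0],0],[[0,0,0],0],[[0,0,0],0]]}}

```text
t: 17.3
eef_pos: [0.5111, -0.1632, 0.0472]
tool_rot: [-179.9, 0.0, -103.5]
force: [0.2, -0.2, -1.0]
width: 0.0094
```

```bash
python3 - <<'E' | tail -3
from chk import *
sp,z=frame(); 
delta(.5491,-.1717,.0455,-103.48)
local(sp,z)
im,m=snap('scene','s6'); a=im[160:240,140:260,::-1]
b=snap('side','s7')[0][105:205,250:380,::-1]
a=cv2.resize(a,(800,533),interpolation=cv2.INTER_CUBIC)
cv2.imwrite('pics/s6c.png',a);cv2.imwrite('pics/s7c.png',cv2.resize(b,None,fx=5,fy=5,interpolation=cv2.INTER_CUBIC))
E
```

```text
t 17.3 p [ 0.5111 -0.1632  0.0472] rot [-1.7993e+02  1.0000e-02 -1.0355e+02] F [ 0.2 -0.2 -1. ] w 0.0094 q [ -0.  25. -25.   0. -41. -13.]
total share x,y,z [-0.0008 -0.0519  0.0023] yaw rows -0.012
edge L,R chassis xy mm [[-13.8, 74.3], [-14.0, -75.7]] underside z mm 34.2
```

View pics/s6c.png

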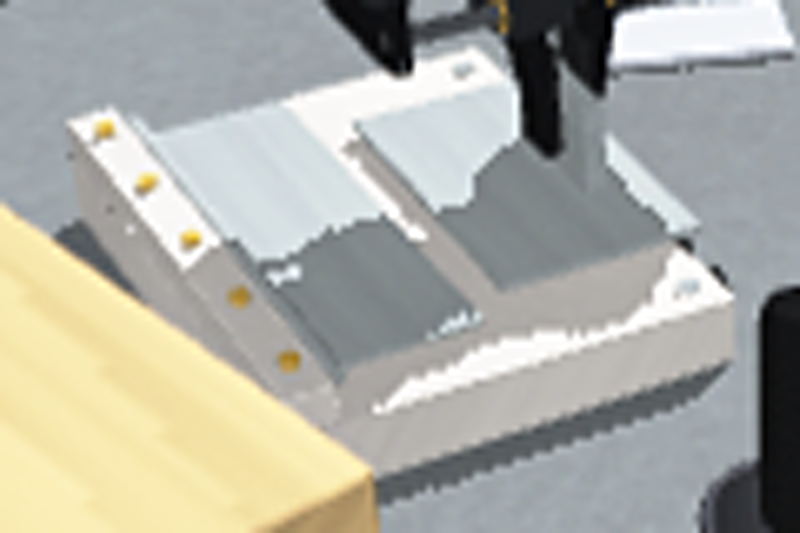

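The strip's plain edge (from (357,125) to (500,290)) is parallel to the plate edge, with clear deck between them. I'll lower it in small steps to light deck contact.

Request:
{"name": "arm_command", "arguments": {"plan": [[[0,0,0.0013],0],[[0,0,0.0013],0],[[0,0,0],0],[[0,0,0],0]]}}

```text
t: 17.8
eef_pos: [0.5106, -0.1632, 0.0447]
tool_rot: [180.0, -0.0, -103.6]
force: [-0.2, 0.5, -1.8]
width: 0.0096
```

Request:
{"name": "arm_command", "arguments": {"plan": [[[0,0,0.0013],0],[[0,0,0],0],[[0,0,0],0],[[0,0,0],0]]}}

```text
t: 18.2
eef_pos: [0.5107, -0.1631, 0.0438]
tool_rot: [-180.0, 0.0, -103.6]
force: [0.5, -0.6, -1.9]
width: 0.01
```

Request:
{"name": "arm_command", "arguments": {"plan": [[[0,0,0.0013],0],[[0,0,0],0],[[0,0,0],0],[[0,0,0],0]]}}

```text
t: 18.6
eef_pos: [0.5108, -0.1631, 0.043]
tool_rot: [-180.0, 0.0, -103.5]
force: [-0.7, 0.9, -0.2]
width: 0.0097
```

Request:
{"name": "arm_command", "arguments": {"plan": [[[0,0,-0.001],0],[[0,-0.003,0],0],[[0,-0.005,0],0],[[0,-0.006,0],0],[[0,-0.006,0],0]]}}

```text
t: 19.1
eef_pos: [0.5258, -0.1668, 0.0434]
tool_rot: [-180.0, -0.0, -103.6]
force: [-0.5, 0.0, -0.9]
width: 0.0099
```

Request:
{"name": "arm_command", "arguments": {"plan": [[[0,-0.006,0],0],[[0,-0.005,0],0],[[0,-0.003,0],0],[[0,0,0],0],[[0,0,0],0]]}}

```text
t: 19.6
eef_pos: [0.5353, -0.1691, 0.0434]
tool_rot: [180.0, 0.0, -103.6]
force: [0.5, -0.8, -1.8]
width: 0.0097
```

```bash
python3 - <<'E' | tail -3
from chk import *
sp,z=frame(); 
delta(.5491,-.1717,.043,-103.48)
local(sp,z)
E
```

```text
t 19.6 p [ 0.5353 -0.1691  0.0434] rot [ 179.98    0.   -103.56] F [ 0.5 -0.8 -1.8] w 0.0097 q [ -1.  27. -21.  -0. -42. -13.]
total share x,y,z [-0.001  -0.0188  0.0006] yaw rows -0.014
edge L,R chassis xy mm [[11.0, 74.2], [10.8, -75.8]] underside z mm 30.4
```

Request:
{"name": "arm_command", "arguments": {"plan": [[[0,-0.004,0],0],[[0,-0.006,0],0],[[0,-0.005,0],0],[[0,-0.0035,0],0],[[0,0,0],0]]}}

```text
t: 20.1
eef_pos: [0.5495, -0.1725, 0.0435]
tool_rot: [-180.0, 0.0, -103.6]
force: [-0.5, 0.5, -2.1]
width: 0.01
```

Request:
{"name": "arm_command", "arguments": {"plan": [[[0,0,0.001],0],[[0,0,0.001],0],[[0,0,0.001],0],[[0,0,0],0],[[0,0,0],0]]}}

```text
t: 20.6
eef_pos: [0.5491, -0.1724, 0.043]
tool_rot: [-179.9, -0.0, -103.5]
force: [-2.4, 1.7, 7.7]
width: 0.0097
```

```bash
python3 - <<'E' | tail -3
from chk import *
sp,z=frame(); 
delta(.5491,-.1717,.043,-103.48)
local(sp,z)
E
```

```text
t 20.6 p [ 0.5491 -0.1724  0.043 ] rot [-1.7995e+02 -1.0000e-02 -1.0352e+02] F [-2.4  1.7  7.7] w 0.0097 q [ -1.  28. -19.   0. -43. -12.]
total share x,y,z [-0.0009  0.0002 -0.0001] yaw rows -0.007
edge L,R chassis xy mm [[25.2, 74.2], [25.1, -75.8]] underside z mm 30.0
```

Request:
{"name": "arm_command", "arguments": {"plan": [[[0,0,0.0005],0],[[0,0,0],0],[[0,0,0],0],[[0,0,0],0],[[0,0,0],0]]}}

```text
t: 21.1
eef_pos: [0.5491, -0.1724, 0.043]
tool_rot: [-179.9, -0.0, -103.5]
force: [-3.8, 1.4, 9.2]
width: 0.0098
```

```bash
python3 - <<'E' | tail -3
from chk import *
sp,z=frame(); 
delta(.5491,-.1717,.043,-103.48)
local(sp,z)
im,m=snap('scene','s8'); c=[.588,-.181,np.radians(-13.48)]
b=im[150:270,140:290,::-1]
b=cv2.resize(b,None,fx=3,fy=3,interpolation=cv2.INTER_CUBIC)
P=list(T(sp,[(-45,75,4),(-45,-75,4)])+[0,0,z])+list(T(c,[(5,100,42),(5,-100,42)]))
for p in proj(m,P): cv2.drawMarker(b,(int((p[0]-140)*3+1),int((p[1]-150)*3+1)),(0,0,255),0,7)
w,mw=snap('wrist','w8'); w=w[:,:,::-1].copy()
for p in proj(mw,P): cv2.drawMarker(w,tuple(int(v+.5) for v in p),(0,0,255),0,7)
w=w[0:360,:345]
cv2.imwrite('pics/f.png',np.hstack([b,w]))
print(b.shape)
E
```

```text
total share x,y,z [-0.0009  0.0002 -0.    ] yaw rows -0.005
edge L,R chassis xy mm [[25.2, 74.2], [25.1, -75.8]] underside z mm 30.0
(360, 450, 3)
```

View pics/f.png

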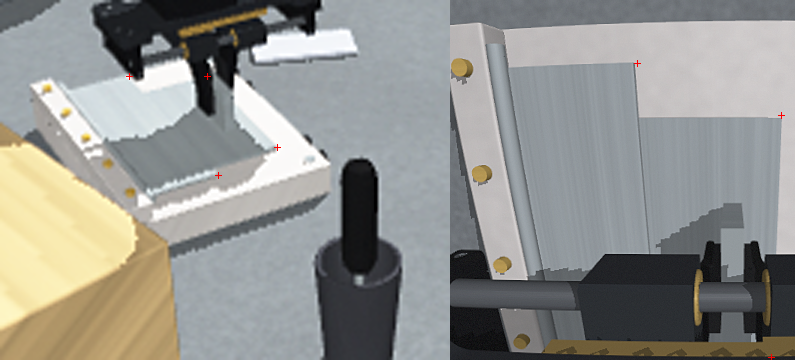

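The strip runs under the plate edge along its whole length: in the right half, the rear corner (781,116) and the plate corner (637,63) sit on their markers. The plate is flat, and the driver stands in the cup at (360,260). I'll hand in.

```bash
python3 -c "
from workcell import ctrl
print(ctrl.job_done()); s=ctrl.observe(); print(s['t'],s['force'],s['eef_pos'],s['width'])"
```

```text
the job is handed in; nothing more can be done
None
the job is handed in; nothing more can be done
```

I finished the task and handed it in at about 21 s of the 61 s limit. The hand-in gave no verdict, so this rests on my own last checks.

- **Driver:** I lifted it out of the deck hole, stood it in the cup and let go. The last picture shows it standing almost upright in the cup.
- **Strip:** I held it by the fin and slid it along +x about 0.5 mm above the deck, with no noticeable resistance. From the arm's pose, the plain edge is at chassis x = 25.2 mm at the left corner and 25.1 mm at the right. That is about 20 mm under the plate at both ends, with the underside at 30.0 mm, the height of the deck.
- **Press:** The last force reading was 9.2 N upward on the tool, held with a 50 N grip setting. Counting the strip's weight, I estimate 11 N on the deck. There was also about 4 N of sideways force from the contact.
- **Plate and bystanders:** In the last picture the plate lies flat. I never steered near the bystanders, but I did not measure their positions again at the end.

No check failed or disagreed. The plate angle and strip tilt were judged only from the pictures and the arm's pose.

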